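Check the seat depth of a valve body on the bench depth gauge

TASK

Check how deep the brass seat sits in the valve body: slide the loaded nest in under the gauge's probe until it is fully home, press the probe down gently until its tip rests on the seat at the bottom of the bore, then press the red lock lever down until it stays down, so that the reading is kept. Leave the other things on the bench as they are.

Things in the scene. Friction and masses are not known exactly. Their poses are not given: they have to be found in the camera images.
- gauge: bench depth gauge, fixed: grey base plate 200 x 190 mm (x from -120 to +80, y from -95 to +95 mm, top 22 mm up) with a column at one edge. Origin: on the table under the probe's vertical axis; z up; -x points to the column, the nest's rail runs out along -y to -235 mm, and the lock lever points to +y.
- head_top (a point): centre of the top of the gauge's aluminium head, on the probe's axis, 152 mm up: the head is 52 (x) x 48 (y) mm, its underside 108 mm up, overhanging the base; a 24 mm bush rises 8 mm from its top.
- column_top (a point): top of the steel column (dia 32 mm, 185 mm high, 88 mm to the -x side of the probe's axis). A small tilted readout (44 mm wide, top 175 mm up) sits on the arm between head and column, 45 mm or more from the probe's axis.
- nest (a joint): the sliding aluminium nest that carries the valve body on the rail. 0 = fully out, where it starts (valve body 115 mm to the -y side of the probe); it slides towards the gauge's +y up to a hard stop at 0.115 m = fully home, valve body under the probe. About 3 N of friction; it stays where it is left.
- nest_post (a point): on the axis of the nest's upright handle post (steel, dia 14 mm, standing 88 mm to the -y side of the nest's centre). The point is 81 mm above the table; below it the bare post goes down to the nest plate, whose top is 43 mm up; above it is a black ball dia 24 mm, centre 93 mm and top 105 mm above the table.
- valve_body: the loose aluminium valve body standing in the nest between four low pins: flange dia 55 x 6 mm, barrel dia 42 mm, 40 mm high in all, open bore dia 26 mm from the top, a brass side port at half height. Origin: centre of its underside, 43 mm above the table; z up. 0.15 kg.
- seat_face (a point): centre of the upper face of the brass seat pressed into the bore: it lies 10 to 26 mm below the valve body's rim, differently each time. The press fit takes 150 N to move.
- probe (a joint): how far the probe rod has come down through the head, m: 0 = fully up, 0.055 = fully down; starts anywhere from 0 to 0.012, above the valve body's rim. The rod slides stiffly (pushing it down takes about 3 N) and stays where it is left, until the lock lever clamps it.
- probe_tip (a point): the lowest point of the probe: steel ball end dia 8 mm on a stem dia 6 mm (26 mm long), on the rod's vertical axis; 100 mm above the table when the rod is fully up.
- probe_cap (a point): centre of the flat top of the black knurled grip on top of the rod (dia 26 mm, 16 mm high), 132 mm above the tip: push down here, or pinch the grip.
- lever (a joint): sprung lock lever on the +y side of the head, hinged 34 mm from the probe's axis and 140 mm up. 0 = up (sloping up 0.5 rad from level, unlocked, where it starts), 0.5 = down, level. A spring pushes it back up until about 0.35 rad, then snaps it down to its stop and holds it there; when down it clamps the rod. It takes up to about 6 N on the pad.
- lever_pad (a point): top face of the lever's red pad (22 mm wide, 38 mm long), 80 mm out from the hinge: press down here. When the lever is down this point is 114 mm to the +y side of the probe's axis and 147 mm above the table.
- spare_body0: a valve body already checked, standing on the table on the +x side of the rail. Origin: centre of its underside.
- spare_body1: another checked valve body beside it. Origin: centre of its underside.
- seat_tray: small blue tray 90 x 70 x 24 mm of brass seats, on the table beyond the lever. Origin: centre of its underside.
- oiler: amber oil bottle dia 42 mm, 120 mm high, between lever and column on the +y side. Origin: centre of its underside.
- driver: screwdriver with a green handle lying on the +x side of the gauge. Origin: on the table, near its middle.
- plug_gauge: small steel plug gauge with red and green bands lying beyond the screwdriver. Origin: on the table, near its middle.
Not all that is in view belongs to the job. What is shaped like the valve_body but orange is not meant.

How it is judged:
By the outcome, as a careful person would: the job done as asked, in the order asked, and still so for the second after the job is handed in, with the robot touching nothing.
It also fails if it takes over 59 s, if anything falls off the work surface, if the arm or the gripper's body presses on something with over 40 N, if the wrist force passes 120 N, or if a joint passes its speed limit or range.

ROBOT

A 6-joint arm with a two-finger parallel gripper is mounted at the origin on the work surface. World frame = base frame: x ahead of the robot, y to its left, z up, the work surface at z = 0. Lengths are in m, angles in rad, forces in N, time in s.
With the tool pointing down it reaches from about 0.225 to 0.875 m from the base axis. Payload 3.4 kg.
Tool frame: the origin (TCP) lies on the centre line of the jaws, within the pads' length; the fingertips stand 25 mm ahead of it and the grasp point (between the pads) lies 6 mm ahead of it; z points along the fingers, x is the direction in which the jaws open and shut, and the axes are right-handed (so a half turn about z gives the same grasp; the last joint's range is limited). The gripper opens to 85 mm and grips with 20 to 120 N. Pads are 22 mm wide; open, the fingers measure 114 mm over their backs; the gripper's body (76 mm by 85 mm) begins 54 mm behind the grasp point. The pads swing forward as they close: fully open they stand 13 mm farther back than shut.
Start: joints at [-0.121, 0.276, 1.505, -0, 1.361, -0.121], TCP at [0.575, -0, 0.256] pointing down, gripper open.
Joint ranges: [-2.89, 2.89], [-0.75, 2.08], [0.22, 2.7], [-1.18, 4.32], [0.11, 2.71], [-2.7, 2.7]. Speed limits (rad/s): [2.57, 2.57, 3.14, 3.14, 3.14, 3.14].

INTERFACE

Orientations are given as a rotation vector (axis times angle).
In Python, from plant import r, eyes, finish_job gives the robot as it stands. The module is installed in compiled form; this text tells all that it offers.
- The arm moves only by the shell command python3 -m crank 'ROWS' [FORCE]. ROWS is JSON, a list of rows, each a list of 7 numbers: the turn, a rotation vector about the tool's x, y, z in degrees, then the shift along the tool's x, y, z in mm, then the closure in counts, from 0 (fully open) to 255 (shut). In form: [[ax, ay, az, dx, dy, dz, grip], ...]. A call has exactly 5 rows; each row shifts and turns the commanded pose from where the row before left it, along the tool's axes as they then stand; what a row does not reach is not made up. A row lasts 1/10 s, in which the tool goes at most 50 mm and 8.59 degrees, less where a joint would pass 70% of its speed; a pose out of reach is approached as far as the arm can. A call is refused whole if a number of a shift passes 50 or a number of a turn 8.59, either way. A call with a gripper value outside its range is refused whole. The fingers move at their own pace and stop on an object; FORCE is the grip in N (left out, the last holds). Time passes only in rows, so rows that do not move let the fingers close, or fill a call up. It gives the time, the measured TCP pose, the force and the opening at its end, in the units of the state.
- r.read_state(): the state, without advancing time (a new reading comes with each control period).
- eyes.camera(name): name is "scene" or "side" or "wrist"; returns a dict with "color" (420x560x3 uint8, red, green, blue), "range_z" (420x560 float32, m along the optical axis (not along the pixel's ray), 0 where there is no reading), "fovy" (degrees; the focal length in pixels is half the picture's height over the tangent of half this angle, whatever the lens; pixels are square), "cx", "cy" (the principal point, pixels), "world_from_camera" (4x4, takes a point from camera to world coordinates). Camera axes: x right, y down, z forward; pixel columns grow to the right and rows downward; lengths in m; the calibration is good to about 2 mm. A picture is of the moment at which its call begins.
- finish_job(): hands the job in, once; it reports no verdict.
The state is a dict: "t": time; "joint_pos": joint angles; "dq": joint speeds; "joint_efforts": joint torques, N m; "ee_pos": TCP position; "orientation": TCP orientation; "wrist_force": force on the tool from outside, world axes, zero at the start; "ft_torque": the same for the moment, N m; "grip_width": opening from 0.0 (shut) to 1.0 (fully open).
Only numpy, scipy, OpenCV 4.12 (cv2) and the standard library are available. Lean on these libraries where they do the work, as an engineer would, in place of code of your own. Each camera call takes 0.05 s, during which the arm holds its last target.

## Working session

There is one attempt and no reset: what is moved stays moved. The work goes in short steps, Python scripts to look and compute and a shell command to move; the robot and the scene stay as the last step left them, time stands still between calls to the robot, and variables do not carry over. Pictures are saved under pics/ and viewed, and the job is handed in when it is done.

```bash
mkdir -p pics; python3 - <<'E'
from plant import r,eyes
import cv2,numpy as np
s=r.read_state();print(s)
for n in("scene","side","wrist"):
    c=eyes.camera(n);cv2.imwrite(f"pics/{n}0.png",c["color"][:,:,::-1])
    np.savez(f"pics/{n}0.npz",**c)
    print(n,c["fovy"],c["cx"],c["cy"],np.round(c["world_from_camera"],3).tolist())
E
```

```text
{'t': 0.0, 'joint_pos': array([-1.21005911e-01,  2.76581260e-01,  1.50616517e+00,  2.01599160e-05,
        1.36072292e+00, -1.21040731e-01]), 'dq': array([ 0.00044899,  0.00010738,  0.00032878,  0.00160295, -0.00078457,
        0.00058065]), 'joint_efforts': array([ 6.20495921e-04, -4.16768074e+01, -2.45808578e+01, -1.52056768e-04,
        1.11346930e-02,  1.69860516e-05]), 'ee_pos': array([5.74492810e-01, 5.96293357e-05, 2.55434758e-01]), 'orientation': array([-3.14134515e+00, -4.80575019e-05,  2.92238369e-03]), 'wrist_force': array([ 0.10470342,  0.07453878, -0.03030658]), 'ft_torque': array([-0.00738183, -0.06771959, -0.02297628]), 'grip_width': 0.9970904072564702}
scene 42.35180687319204 275.1241191915997 218.27799215386798 [[-0.207, 0.703, -0.68, 1.383], [0.978, 0.158, -0.135, 0.206], [0.013, -0.693, -0.721, 0.97], [0.0, 0.0, 0.0, 1.0]]
side 50.77393409836556 272.95343386051366 200.0363400743032 [[0.859, -0.264, 0.438, 0.19], [-0.511, -0.446, 0.735, -0.687], [0.001, -0.855, -0.519, 0.662], [0.0, 0.0, 0.0, 1.0]]
wrist 59.30184489371373 271.6505060824379 213.3198325570989 [[1.0, -0.0, -0.001, 0.575], [-0.0, -0.946, -0.325, 0.084], [-0.001, 0.325, -0.946, 0.373], [0.0, 0.0, 0.0, 1.0]]
```

View pics/scene0.png

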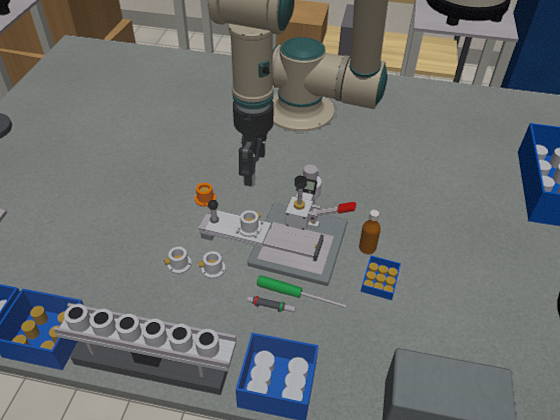

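View pics/side0.png

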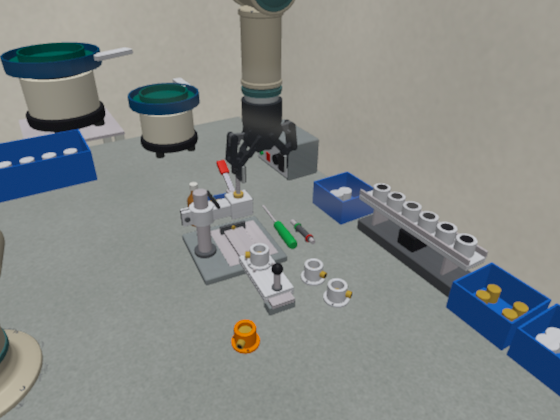

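View pics/wrist0.png

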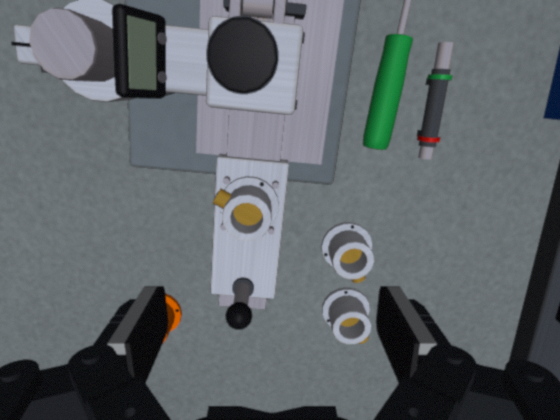

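The wrist view looks straight down on the gauge: column top at (68,44), black cap at (243,55), nest ball at (239,316), valve body at (247,213). The lever pad is out of frame here but is red in both scene (347,208) and side (222,167). Next I'll measure these.

```bash
cat > h.py <<'E'
import numpy as np,cv2
def load(f): return dict(np.load(f))
def P(c,u,v,z=None,d=None):
    f=c["color"].shape[0]/2/np.tan(np.radians(float(c["fovy"]))/2)
    ray=np.array([(u-c["cx"])/f,(v-c["cy"])/f,1.0]);M=c["world_from_camera"]
    if d is None and z is None: d=c["range_z"][int(round(v)),int(round(u))]
    if d is not None: return M[:3,:3]@(ray*d)+M[:3,3]
    w=M[:3,:3]@ray; return M[:3,3]+w*((z-M[2,3])/w[2])
def cloud(c):
    h,w=c["range_z"].shape;vv,uu=np.mgrid[:h,:w];f=h/2/np.tan(np.radians(float(c["fovy"]))/2)
    d=c["range_z"];p=np.stack([(uu-c["cx"])/f*d,(vv-c["cy"])/f*d,d],-1)
    M=c["world_from_camera"];return p@M[:3,:3].T+M[:3,3]
E
python3 - <<'E'
from h import *
w=load("pics/wrist0.npz");s=load("pics/scene0.npz");d=load("pics/side0.npz")
W=cloud(w)
def comp(c,mask,seed):
    n,l,st,ce=cv2.connectedComponentsWithStats(mask.astype(np.uint8));k=l[seed[1],seed[0]];return l==k,st[k],ce[k]
for nm,(u,v),lo,hi in [("cap",(243,55),.20,.24),("col",(62,44),.175,.195),("head",(225,95),.145,.158),("ball",(239,316),.085,.11),("rim",(270,215),.075,.09),("seat",(247,214),.05,.08)]:
    print(nm,W[v,u].round(4))
    m=(W[...,2]>W[v,u][2]-.004)&(W[...,2]<W[v,u][2]+.004)&(w["range_z"]>0)
    k,st,ce=comp(w,m,(u,v));q=W[k];print(st,ce.round(1),"mean",q.mean(0).round(4),"mid",((q.min(0)+q.max(0))/2).round(4),"size",np.ptp(q,0).round(4))
for nm,c in(("scene",s),("side",d)):
    hsv=cv2.cvtColor(c["color"],cv2.COLOR_RGB2HSV);m=((hsv[...,0]<6)|(hsv[...,0]>174))&(hsv[...,1]>170)&(hsv[...,2]>90)
    n,l,st,ce=cv2.connectedComponentsWithStats(m.astype(np.uint8));C=cloud(c)
    for i in range(1,n):
        if st[i,4]>30:
            q=C[l==i];print(nm,st[i],ce[i].round(1),np.median(q,0).round(4),q.min(0).round(3),q.max(0).round(3))
E
```

```text
cap [0.5644 0.0947 0.2291]
[ 206   16   73   79 4476] [241.8  54.7] mean [0.564  0.0947 0.2291] mid [0.5638 0.0945 0.2286] size [0.0265 0.0264 0.0056]
col [0.477  0.1028 0.1853]
[  29    8   71   73 3892] [63.8 44. ] mean [0.4777 0.1027 0.1849] mid [0.4768 0.1026 0.1846] size [0.0316 0.0312 0.0066]
head [0.548  0.0794 0.152 ]
[ 206    0   99  115 4039] [267.9  73.8] mean [0.5724 0.0904 0.152 ] mid [0.5645 0.0982 0.1513] size [0.0561 0.059  0.0065]
ball [ 0.5466 -0.1021  0.1028]
[226 309  25  21 402] [237.8 318.9] mean [ 0.5455 -0.1052  0.1027] mid [ 0.5452 -0.1066  0.1026] size [0.0211 0.0194 0.0075]
rim [ 0.5732 -0.0173  0.0828]
[ 222  193   50   48 1125] [246.3 216.9] mean [ 0.5535 -0.0191  0.083 ] mid [ 0.5535 -0.0198  0.0824] size [0.0411 0.0411 0.0071]
seat [ 0.5527 -0.0229  0.0642]
[232 203  30  25 559] [246.7 214.7] mean [ 0.5525 -0.0235  0.0645] mid [ 0.5525 -0.0234  0.0653] size [0.0253 0.0216 0.0058]
scene [338 202  18  11 144] [346.4 206.9] [0.5779 0.196  0.1829] [0.386 0.174 0.002] [0.587 0.213 0.193]
side [217 161  12  13 100] [222.1 166.6] [0.5709 0.1915 0.1795] [ 0.561  0.176 -0.002] [0.735 0.542 0.189]
```

Measurements against the given geometry:
- **Axis:** the probe axis is at about (0.564, 0.0946) and the gauge yaw about -5.25°.
- **Valve body and post:** they lie 115 mm and 203 mm out along the rail, as expected.
- **Seat:** its face is at z ≈ 0.0645, 18.5 mm below the rim, so the probe needs about 32 mm of travel.
- **Lever pad:** it sits where the drawing predicts.

I'll turn the tool so the camera faces the gauge's +x side and go over the ball.

```bash
python3 -m crank '[[0,0,0,-10,36,0,100],[0,0,0,-10,36,0,100],[0,0,0,-9,35,0,100],[0,0,8.5,0,0,0,100],[0,0,8.5,0,0,0,100]]' 25
python3 -m crank '[[0,0,8.5,0,0,0,100],[0,0,8.5,0,0,0,100],[0,0,8.5,0,0,0,100],[0,0,8.5,0,0,0,100],[0,0,8.5,0,0,0,100]]'
python3 -m crank '[[0,0,8.5,0,0,0,100],[0,0,8.5,0,0,0,100],[0,0,8.5,0,0,0,100],[0,0,8.5,0,0,0,100],[0,0,1.75,0,0,0,100]]'
python3 - <<'E'
from plant import r,eyes
import cv2,numpy as np
c=eyes.camera("wrist");cv2.imwrite("pics/w1.png",c["color"][:,:,::-1]);np.savez("pics/w1.npz",**c)
from scipy.spatial.transform import Rotation as R
s=r.read_state();print(s["t"],s["ee_pos"],s["joint_pos"],s["grip_width"]);print(R.from_rotvec(s["orientation"]).as_matrix().round(3))
E
```

```text
t: 0.65
ee_pos: [0.5455, -0.1083, 0.256]
orientation: [-3.105, 0.477, 0.001]
wrist_force: [0.1, 0.0, 0.3]
grip_width: 0.608
t: 1.15
ee_pos: [0.5458, -0.1069, 0.256]
orientation: [2.723, -1.567, -0.001]
wrist_force: [-0.0, 0.8, -0.5]
grip_width: 0.611
t: 1.65
ee_pos: [0.5458, -0.107, 0.2559]
orientation: [2.113, -2.324, -0.001]
wrist_force: [-0.2, 0.3, -0.4]
grip_width: 0.61
1.7 [ 0.54580577 -0.10695513  0.25596374] [-3.18611888e-01  2.48144660e-01  1.54493488e+00  2.09503073e-06
  1.34922707e+00  1.34607262e+00] 0.6066289436313114
[[-0.094 -0.996 -0.001]
 [-0.996  0.094  0.   ]
 [-0.     0.001 -1.   ]]
```

Aligned over the ball. Descending and gripping.

```bash
python3 -m crank '[[0,0,0,0,0,35,100],[0,0,0,0,0,35,100],[0,0,0,0,0,35,100],[0,0,0,0,0,30,100],[0,0,0,0,0,20,100]]'
python3 -m crank '[[0,0,0,0,0,0,255],[0,0,0,0,0,0,255],[0,0,0,0,0,0,255],[0,0,0,0,0,0,255],[0,0,0,0,0,0,255]]' 25
```

```text
t: 2.2
ee_pos: [0.5446, -0.1065, 0.0988]
orientation: [2.117, -2.319, -0.005]
wrist_force: [0.2, -0.0, 0.1]
grip_width: 0.607
t: 2.7
ee_pos: [0.5461, -0.1072, 0.1016]
orientation: [-2.118, 2.321, -0.001]
wrist_force: [-0.3, -1.8, -6.8]
grip_width: 0.261
```

```bash
python3 - <<'E'
from plant import eyes
import cv2
for n in("side","wrist"):
    c=eyes.camera(n);cv2.imwrite(f"pics/{n}2.png",c["color"][:,:,::-1])
E
```

```text
(no output)
```

View pics/side2.png

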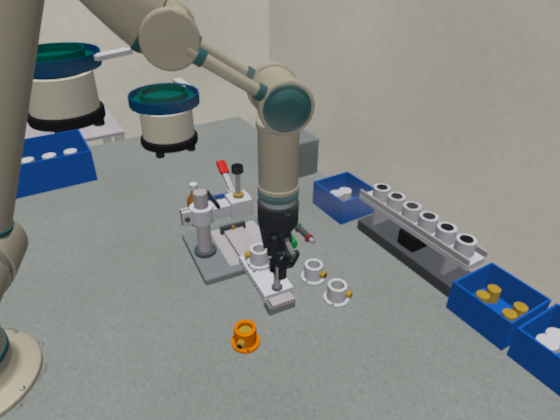

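The side view shows the ball between the jaws at (277,265), and the opening of about 22 mm fits it. I'll slide along the rail gently (tool −x), starting slowly because the body is loose.

```bash
python3 -m crank '[[0,0,0,-2,0,0,255],[0,0,0,-4,0,0,255],[0,0,0,-6,0,0,255],[0,0,0,-6,0,0,255],[0,0,0,-6,0,0,255]]'
python3 -m crank '[[0,0,0,-6,0,0,255],[0,0,0,-6,0,0,255],[0,0,0,-6,0,0,255],[0,0,0,-6,0,0,255],[0,0,0,-6,0,0,255]]'
python3 -m crank '[[0,0,0,-6,0,0,255],[0,0,0,-6,0,0,255],[0,0,0,-6,0,0,255],[0,0,0,-6,0,0,255],[0,0,0,-6,0,0,255]]'
python3 -m crank '[[0,0,0,-6,0,0,255],[0,0,0,-5,0,0,255],[0,0,0,-4,0,0,255],[0,0,0,-3,0,0,255],[0,0,0,-2,0,0,255]]'
```

```text
t: 3.3
ee_pos: [0.5484, -0.0826, 0.1016]
orientation: [-2.118, 2.32, -0.001]
wrist_force: [-0.6, -4.0, -3.3]
grip_width: 0.257
t: 3.8
ee_pos: [0.5512, -0.0527, 0.1016]
orientation: [-2.117, 2.321, -0.001]
wrist_force: [-1.5, -3.7, -1.1]
grip_width: 0.262
t: 4.3
ee_pos: [0.554, -0.0229, 0.1016]
orientation: [-2.117, 2.321, -0.001]
wrist_force: [-1.1, -3.1, 0.4]
grip_width: 0.261
t: 4.8
ee_pos: [0.5558, -0.0032, 0.1015]
orientation: [-2.117, 2.32, -0.001]
wrist_force: [-1.3, -2.5, 2.6]
grip_width: 0.259
```

```bash
python3 -m crank '[[0,0,0,-2,0,0,255],[0,0,0,-2,0,0,255],[0,0,0,-2,0,0,255],[0,0,0,-1.5,0,0,255],[0,0,0,-1,0,0,255]]'
python3 -m crank '[[0,0,0,-1,0,0,255],[0,0,0,-0.5,0,0,255],[0,0,0,-0.5,0,0,255],[0,0,0,-0.5,0,0,255],[0,0,0,0,0,0,255]]'
```

```text
t: 5.3
ee_pos: [0.5565, 0.0051, 0.1015]
orientation: [-2.117, 2.321, -0.001]
wrist_force: [-0.7, -3.7, 3.5]
grip_width: 0.257
t: 5.8
ee_pos: [0.5567, 0.0067, 0.1015]
orientation: [2.117, -2.32, 0.002]
wrist_force: [-0.1, -5.1, 4.4]
grip_width: 0.258
```

```bash
python3 -m crank '[[0,0,0,-1,0,0,255],[0,0,0,-1,0,0,255],[0,0,0,-1,0,0,255],[0,0,0,0,0,0,255],[0,0,0,0,0,0,255]]'
```

```text
t: 6.3
ee_pos: [0.5567, 0.0069, 0.1015]
orientation: [2.116, -2.315, 0.007]
wrist_force: [-1.1, -14.1, 4.7]
grip_width: 0.259
```

It moved no farther while the force rose to 14 N, so the nest is on its stop. Relaxing, releasing and lifting.

```bash
python3 -m crank '[[0,0,0,2,0,0,255],[0,0,0,0,0,0,255],[0,0,0,0,0,0,100],[0,0,0,0,0,0,100],[0,0,0,0,0,0,100]]'
python3 -m crank '[[0,0,0,0,0,0,100],[0,0,0,0,0,20,100],[0,0,0,0,0,-25,100],[0,0,0,0,0,-25,100],[0,0,0,0,0,-30,100]]' --help 2>/dev/null | head -1 >/dev/null; true
```

```text
t: 6.8
ee_pos: [0.556, 0.0081, 0.1009]
orientation: [2.117, -2.319, -0.001]
wrist_force: [-1.9, -5.3, 2.4]
grip_width: 0.611
```

That second command was a slip on my part: it had a stray argument and one wrong-way row. I'll check what it did.

```bash
python3 - <<'E'
from plant import r,eyes
import cv2,numpy as np
s=r.read_state();print(s["t"],s["ee_pos"],s["wrist_force"],s["grip_width"])
for n in("side","scene","wrist"):
    c=eyes.camera(n);cv2.imwrite(f"pics/{n}3.png",c["color"][:,:,::-1]);np.savez(f"pics/{n}3.npz",**c)
E
```

```text
6.8 [0.55604617 0.00814749 0.10087256] [-1.90171544 -5.27532227  2.37759557] 0.6112452335985887
```

View pics/side3.png

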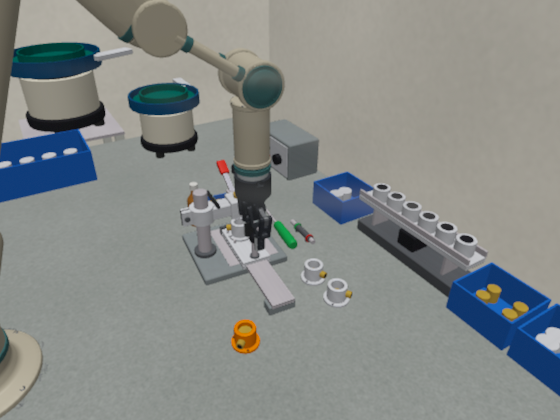

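View pics/scene3.png

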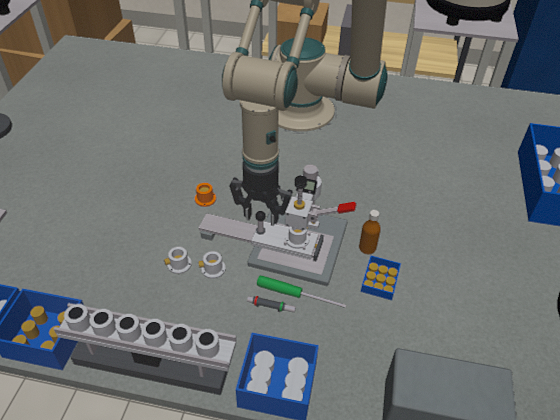

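The bad call was refused whole: the clock and pose haven't changed. Side and scene views show the valve body under the probe, at (240,230) and (297,237), with the jaws open around the ball. Lifting.

```bash
python3 -m crank '[[0,0,0,0,0,-20,100],[0,0,0,0,0,-40,100],[0,0,0,0,0,-40,100],[0,0,0,0,0,-40,100],[0,0,0,0,0,-40,100]]'
python3 -m crank '[[0,0,0,0,0,0,255],[0,0,0,0,0,0,255],[0,0,0,0,0,0,255],[0,0,0,0,0,0,255],[0,0,0,0,0,0,255]]'
python3 - <<'E'
from plant import r,eyes
import cv2,numpy as np
s=r.read_state();print(s["t"],s["ee_pos"],s["wrist_force"],s["grip_width"])
c=eyes.camera("wrist");cv2.imwrite("pics/w4.png",c["color"][:,:,::-1]);np.savez("pics/w4.npz",**c)
for n in("side","scene"):
    c=eyes.camera(n);cv2.imwrite(f"pics/{n}4.png",c["color"][:,:,::-1]);np.savez(f"pics/{n}4.npz",**c)
from h import *
c=load("pics/w4.npz");W=cloud(c);
for nm,z in(("ball",.1025),):
  m=(abs(W[...,2]-z)<.004)&(c["range_z"]>0);n,l,st,ce=cv2.connectedComponentsWithStats(m.astype(np.uint8))
  for i in range(1,n):
    if st[i,4]>60:q=W[l==i];print(nm,ce[i].round(),q.mean(0).round(4),np.ptp(q,0).round(3))
m=(abs(W[...,2]-.083)<.004)&(c["range_z"]>0);n,l,st,ce=cv2.connectedComponentsWithStats(m.astype(np.uint8))
for i in range(1,n):
    if st[i,4]>60:q=W[l==i];print("rim",ce[i].round(),q.mean(0).round(4),((q.min(0)+q.max(0))/2).round(4),np.ptp(q,0).round(3))
E
```

```text
t: 7.45
ee_pos: [0.5561, 0.0097, 0.2824]
orientation: [-2.118, 2.32, 0.003]
wrist_force: [0.5, 0.7, 0.1]
grip_width: 0.607
t: 7.95
ee_pos: [0.5561, 0.0087, 0.2798]
orientation: [2.116, -2.32, -0.004]
wrist_force: [-0.9, -0.3, -0.5]
grip_width: 0.002
7.95 [0.55605834 0.00869485 0.27975367] [-0.85090845 -0.32313085 -0.52385466] 0.002238756080727534
ball [274. 192.] [0.5569 0.007  0.1024] [0.021 0.022 0.008]
ball [  5. 258.] [0.5185 0.2488 0.1021] [0.015 0.007 0.008]
rim [196. 186.] [0.5627 0.0755 0.0822] [0.5623 0.0759 0.0817] [0.02  0.004 0.005]
rim [ 23. 249.] [0.5183 0.2452 0.083 ] [0.5163 0.2498 0.083 ] [0.034 0.025 0.008]
```

View pics/w4.png

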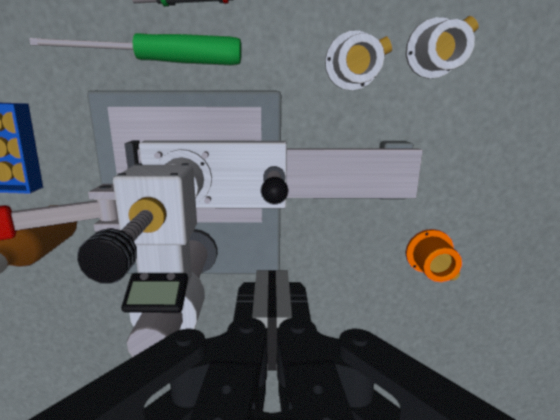

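View pics/side4.png

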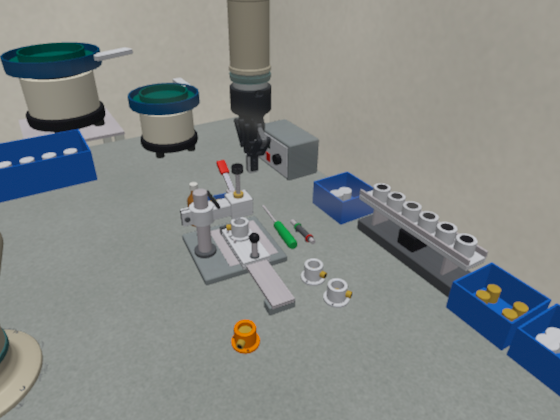

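The wrist view shows the ball at (274,192), which puts it at (0.557, 0.007): exactly 88 mm from the probe axis, so the nest is fully home. Moving over the cap now (86 mm along −tool x).

```bash
python3 -m crank '[[0,0,0,-20,0,0,255],[0,0,0,-30,0,0,255],[0,0,0,-25,0,0,255],[0,0,0,-11,0,0,255],[0,0,0,0,0,0,255]]'
python3 -m crank '[[0,0,0,0,0,10,255],[0,0,0,0,0,8,255],[0,0,0,0,0,2,255],[0,0,0,0,0,2,255],[0,0,0,0,0,2,255]]'
```

```text
t: 8.6
ee_pos: [0.5645, 0.0951, 0.2811]
orientation: [2.12, -2.318, -0.0]
wrist_force: [-0.1, -0.1, 0.6]
grip_width: 0.001
t: 9.1
ee_pos: [0.5646, 0.0936, 0.2572]
orientation: [-2.116, 2.322, -0.0]
wrist_force: [-0.2, 0.5, 0.5]
grip_width: -0.0
```

```bash
python3 -m crank '[[0,0,0,0,0,2,255],[0,0,0,0,0,2,255],[0,0,0,0,0,2,255],[0,0,0,0,0,2,255],[0,0,0,0,0,2,255]]'
python3 -m crank '[[0,0,0,0,0,2,255],[0,0,0,0,0,2,255],[0,0,0,0,0,2,255],[0,0,0,0,0,2,255],[0,0,0,0,0,2,255]]'
python3 -m crank '[[0,0,0,0,0,2,255],[0,0,0,0,0,2,255],[0,0,0,0,0,1,255],[0,0,0,0,0,1,255],[0,0,0,0,0,1,255]]'
```

```text
t: 9.6
ee_pos: [0.5647, 0.094, 0.2477]
orientation: [-2.117, 2.32, -0.001]
wrist_force: [0.3, -1.2, 3.4]
grip_width: 0.005
t: 10.1
ee_pos: [0.5647, 0.0941, 0.2372]
orientation: [-2.117, 2.321, -0.001]
wrist_force: [-0.1, -1.8, 3.6]
grip_width: 0.001
t: 10.6
ee_pos: [0.5647, 0.094, 0.2303]
orientation: [-2.117, 2.321, -0.001]
wrist_force: [0.6, -1.5, 3.4]
grip_width: -0.002
```

3.5 N of sliding friction, as expected. About 9 mm to go.

```bash
python3 -m crank '[[0,0,0,0,0,1,255],[0,0,0,0,0,1,255],[0,0,0,0,0,1,255],[0,0,0,0,0,1,255],[0,0,0,0,0,1,255]]'
python3 -m crank '[[0,0,0,0,0,0.5,255],[0,0,0,0,0,0.5,255],[0,0,0,0,0,0.5,255],[0,0,0,0,0,0.5,255],[0,0,0,0,0,0,255]]'
```

```text
t: 11.1
ee_pos: [0.5646, 0.0941, 0.2253]
orientation: [-2.117, 2.321, -0.001]
wrist_force: [0.7, -3.2, 3.8]
grip_width: 0.001
t: 11.6
ee_pos: [0.5645, 0.0943, 0.2233]
orientation: [-2.117, 2.321, 0.0]
wrist_force: [0.5, -1.5, 2.5]
grip_width: 0.002
```

```bash
python3 -m crank '[[0,0,0,0,0,0.5,255],[0,0,0,0,0,0.5,255],[0,0,0,0,0,0.5,255],[0,0,0,0,0,0.3,255],[0,0,0,0,0,0,255]]'
```

```text
t: 12.1
ee_pos: [0.5645, 0.0942, 0.2214]
orientation: [-2.117, 2.321, 0.0]
wrist_force: [1.0, -1.3, 2.6]
grip_width: -0.003
```

```bash
python3 -m crank '[[0,0,0,0,0,0.4,255],[0,0,0,0,0,0.4,255],[0,0,0,0,0,0.4,255],[0,0,0,0,0,0.3,255],[0,0,0,0,0,0,255]]'
```

```text
t: 12.6
ee_pos: [0.5645, 0.0942, 0.2205]
orientation: [-2.117, 2.321, -0.0]
wrist_force: [0.6, -0.4, 5.7]
grip_width: 0.001
```

```bash
python3 -m crank '[[0,0,0,0,0,0.5,255],[0,0,0,0,0,0.5,255],[0,0,0,0,0,0,255],[0,0,0,0,0,0,255],[0,0,0,0,0,0,255]]'
```

```text
t: 13.1
ee_pos: [0.5645, 0.0943, 0.2203]
orientation: [-2.117, 2.32, -0.001]
wrist_force: [-0.5, -0.6, 7.9]
grip_width: 0.002
```

```bash
python3 -m crank '[[0,0,0,0,0,0.5,255],[0,0,0,0,0,0.5,255],[0,0,0,0,0,0.5,255],[0,0,0,0,0,0,255],[0,0,0,0,0,0,255]]'
```

```text
t: 13.6
ee_pos: [0.5645, 0.0943, 0.22]
orientation: [-2.116, 2.32, -0.002]
wrist_force: [-3.8, -0.6, 13.8]
grip_width: -0.003
```

The tip is seated: motion has stopped and the force has risen to 14 N. Lifting straight off, moving out 112 mm over the pad, then looking.

```bash
python3 -m crank '[[0,0,0,0,0,-2,255],[0,0,0,0,0,-3,255],[0,0,0,0,0,-10,255],[0,0,0,0,0,-20,255],[0,0,0,0,0,0,255]]'
python3 -m crank '[[0,0,0,-20,0,0,255],[0,0,0,-30,0,0,255],[0,0,0,-35,0,0,255],[0,0,0,-27,0,0,255],[0,0,0,0,0,0,255]]'
python3 - <<'E'
from plant import r,eyes
import cv2,numpy as np
s=r.read_state();print(s["t"],s["ee_pos"],s["wrist_force"])
for n in("side","scene","wrist"):
    c=eyes.camera(n);cv2.imwrite(f"pics/{n}5.png",c["color"][:,:,::-1]);np.savez(f"pics/{n}5.npz",**c)
E
```

```text
t: 14.1
ee_pos: [0.5658, 0.0944, 0.2548]
orientation: [-2.115, 2.318, -0.004]
wrist_force: [0.6, -0.3, 0.6]
grip_width: -0.0
t: 14.6
ee_pos: [0.5744, 0.209, 0.2513]
orientation: [-2.121, 2.317, 0.004]
wrist_force: [0.1, -0.7, 0.3]
grip_width: -0.0
14.6 [0.57441088 0.20897518 0.25132473] [ 0.11961561 -0.73248952  0.28772957]
```

View pics/wrist5.png

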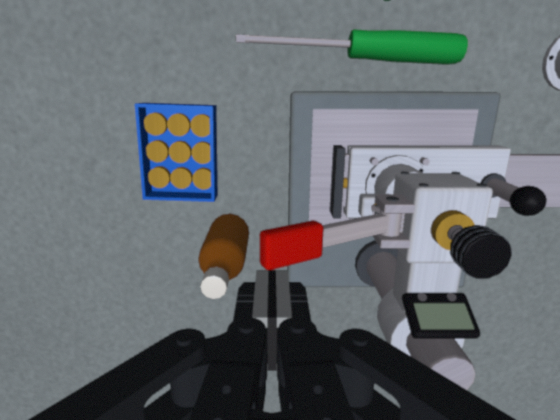

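View pics/side5.png

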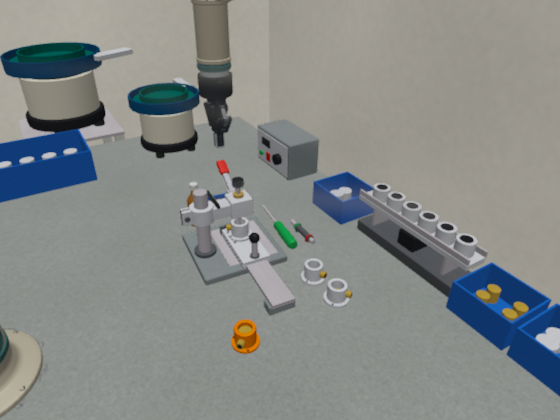

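```bash
python3 - <<'E'
from h import *
c=load("pics/wrist5.npz");W=cloud(c)
hsv=cv2.cvtColor(c["color"],cv2.COLOR_RGB2HSV);m=((hsv[...,0]<6)|(hsv[...,0]>174))&(hsv[...,1]>170)&(hsv[...,2]>120)
q=W[m&(W[...,2]>.15)];print(q.mean(0),q.min(0),q.max(0))
m=(W[...,2]>.188)&(W[...,2]<.21)&(c["range_z"]>0)
n,l,st,ce=cv2.connectedComponentsWithStats(m.astype(np.uint8))
for i in range(1,n):
    if st[i,4]>100:q=W[l==i];print(ce[i].round(),st[i,4],q.mean(0).round(4),np.median(q,0).round(4),np.ptp(q,0).round(3))
E
```

```text
[0.57497684 0.1953811  0.18497845] [0.56305276 0.17684151 0.17340849] [0.65762589 0.21263558 0.36930219]
[483. 254.] 2170 [0.5658 0.0965 0.1947] [0.5661 0.0966 0.1953] [0.026 0.027 0.01 ]
[272. 251.] 680 [0.5753 0.2061 0.19  ] [0.5753 0.2061 0.1901] [0.022 0.013 0.005]
```

The cap top is at z ≈ 0.1955. With the rod length that puts the tip on the seat (0.0645 expected, 0.0635 found, within calibration). The pad is centred at (0.575, 0.195), up. Pressing down now.

```bash
python3 -m crank '[[0,0,0,4,0,10,255],[0,0,0,0,0,15,255],[0,0,0,0,0,5,255],[0,0,0,0,0,4,255],[0,0,0,0,0,4,255]]'
python3 -m crank '[[0,0,0,0,0,4,255],[0,0,0,0,0,4,255],[0,0,0,0,0,4,255],[0,0,0,0,0,4,255],[0,0,0,0,0,4,255]]'
python3 -m crank '[[0,0,0,0,0,4,255],[0,0,0,0,0,4,255],[0,0,0,0,0,3,255],[0,0,0,0,0,3,255],[0,0,0,0,0,2,255]]'
```

```text
t: 15.25
ee_pos: [0.5746, 0.2013, 0.2148]
orientation: [-2.116, 2.321, -0.0]
wrist_force: [-1.7, 0.6, 4.2]
grip_width: -0.003
t: 15.75
ee_pos: [0.5747, 0.2019, 0.1944]
orientation: [-2.117, 2.32, -0.001]
wrist_force: [1.0, 1.2, 4.1]
grip_width: 0.002
t: 16.25
ee_pos: [0.5738, 0.2013, 0.1775]
orientation: [2.116, -2.319, -0.001]
wrist_force: [0.4, -0.2, 0.8]
grip_width: 0.002
```

Force dropped to nearly zero, so the lever has snapped over. I'll press it lightly onto its stop.

```bash
python3 -m crank '[[0,0,0,0,0,2,255],[0,0,0,0,0,2,255],[0,0,0,0,0,2,255],[0,0,0,0,0,1,255],[0,0,0,0,0,0,255]]'
```

```text
t: 16.75
ee_pos: [0.5745, 0.2016, 0.1723]
orientation: [-2.117, 2.32, -0.001]
wrist_force: [-1.0, -0.2, 3.7]
grip_width: -0.006
```

```bash
python3 -m crank '[[0,0,0,0,0,1,255],[0,0,0,0,0,1,255],[0,0,0,0,0,0,255],[0,0,0,0,0,0,255],[0,0,0,0,0,0,255]]'
python3 -m crank '[[0,0,0,0,0,-4,255],[0,0,0,0,0,-10,255],[0,0,0,0,0,-30,255],[0,0,0,0,0,-40,255],[0,0,0,0,0,-40,255]]'
python3 - <<'E'
from plant import r,eyes
import cv2,numpy as np
s=r.read_state();print(s["t"],s["ee_pos"],s["wrist_force"])
for n in("side","scene","wrist"):
    c=eyes.camera(n);cv2.imwrite(f"pics/{n}6.png",c["color"][:,:,::-1]);np.savez(f"pics/{n}6.npz",**c)
from h import *
c=load("pics/wrist6.npz");W=cloud(c)
hsv=cv2.cvtColor(c["color"],cv2.COLOR_RGB2HSV);m=((hsv[...,0]<6)|(hsv[...,0]>174))&(hsv[...,1]>170)&(hsv[...,2]>120)
q=W[m&(W[...,2]>.1)];print(np.median(q,0),q.min(0),q.max(0))
for z in(.196,.102):
  m=(abs(W[...,2]-z)<.006)&(c["range_z"]>0)
  n,l,st,ce=cv2.connectedComponentsWithStats(m.astype(np.uint8))
  for i in range(1,n):
    if st[i,4]>100:q=W[l==i];print(ce[i].round(),st[i,4],q.mean(0).round(4),np.median(q,0).round(4),np.ptp(q,0).round(3))
E
```

```text
t: 17.25
ee_pos: [0.5745, 0.2017, 0.1721]
orientation: [-2.116, 2.32, -0.002]
wrist_force: [-4.0, -0.4, 12.3]
grip_width: -0.002
t: 17.75
ee_pos: [0.5741, 0.2016, 0.2945]
orientation: [2.117, -2.32, -0.001]
wrist_force: [0.4, -0.2, 0.2]
grip_width: 0.001
17.75 [0.57413881 0.20164055 0.29448705] [ 0.35646372 -0.18220786  0.16094782]
[0.57526847 0.20488313 0.1470558 ] [0.5634582  0.18626069 0.14437977] [0.65903077 0.22394875 0.41920591]
[439. 230.] 1299 [0.5651 0.0957 0.1953] [0.5653 0.0957 0.1956] [0.027 0.027 0.008]
[491. 192.] 518 [0.5575 0.0098 0.1017] [0.5578 0.0102 0.102 ] [0.022 0.022 0.011]
```

View pics/wrist6.png

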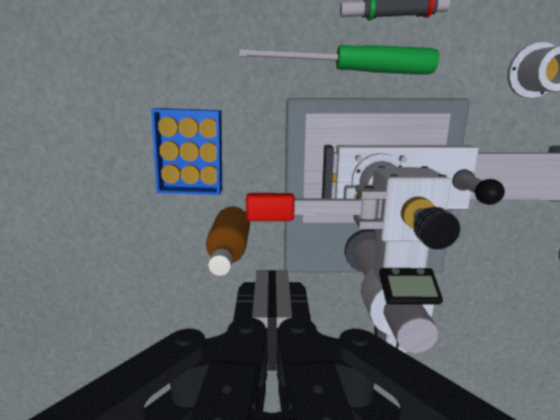

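View pics/side6.png

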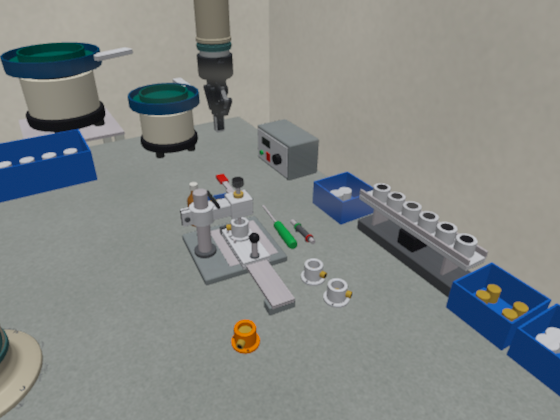

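View pics/scene6.png

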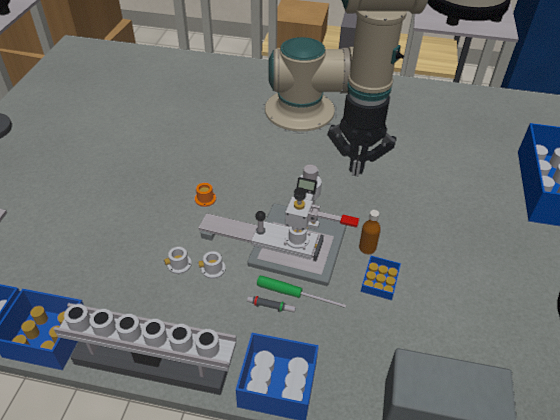

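The pad is level at z = 0.147 and staying down. The cap is unchanged at z = 0.1956, the nest is home, nothing else has moved and the robot is clear. Handing in.

```bash
python3 -c "
from plant import finish_job
print(finish_job())"
```

```text
the job is handed in; nothing more can be done
None
```

The job is done and handed in: the nest is home, the probe tip is resting on the seat, and the lock lever is holding down. It took about 18 s of the 59 s allowed.

- **Nest:** I gripped the ball of the handle post and slid the nest in until it stopped at about 14 N. The ball then measured about 88 mm from the probe axis, as it should when fully home.
- **Probe:** I pressed the cap down with closed fingertips. It slid at about 3.5 N, then stopped, and I pressed up to about 14 N to confirm contact. That is far below the 150 N that would move the seat.
- **Lever:** I pressed the pad until the lever snapped over, then held it at about 12 N on its stop. After release the pad stayed at z = 147 mm (level), and the cap height had not changed.
- **Other objects:** nothing else appears to have moved in the final pictures.

Three things were slightly off:
- **Seat height:** two measurements differ by about 1 mm. The camera put the seat at 64.5 mm, while the tip height from the arm pose at contact was 63 to 63.5 mm. That is within the camera calibration.
- **Ball distance:** the last oblique wrist view put the ball about 86 mm from the axis instead of 88. I put that down to the viewing angle.
- **Refused command:** I mistyped one move, with a stray argument and a wrong-way row. It was refused whole, and neither the clock nor the arm moved.

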